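Index the punching fixture three notches and lock it

ROBOT

A 6-joint arm with a two-finger parallel gripper is mounted at the origin on a cart in front of the work surface, level with it; the furniture and walls round the work are solid. World frame = base frame: x ahead of the robot, y to its left, z up, the work surface at z = 0. Lengths are in m, angles in degrees, forces in N, time in s.
With the tool pointing down it reaches from about 0.4 to 0.825 m from the base axis. Payload 7 kg.
Tool frame: the origin (TCP) lies on the centre line of the jaws, within the pads' length; the fingertips stand 19 mm ahead of it and the grasp point (between the pads) is the TCP (r.tip_extent is the distance from the TCP to the fingertips, in m); z points along the fingers, y is the line along which they close (so a half turn about z gives the same grasp; the last joint's range is limited). The gripper opens to 88 mm and grips with 3 to 60 N. Pads are 19 mm wide; open, the fingers measure 130 mm over their backs; the gripper's body (78 mm by 193 mm) begins 47 mm behind the grasp point.
Start: joints at [91.622, 20.546, 0.682, 0, -70.136, -16.507], TCP at [0.173, 0.652, 0.246] pointing down, gripper open.
Joint ranges: [-176.03, 176.03], [-82.01, 121.73], [-58.28, 71.71], [-173.87, 95.51], [-174.79, -0.11], [-173.66, 173.66]. Speed limits (degrees/s): [136.94, 136.94, 172.46, 180, 180, 180].

INTERFACE

Orientations are given as [roll, pitch, yaw] about the fixed x, y, z axes, in that order (R = Rz(yaw) Ry(pitch) Rx(roll)).
In Python, from plant import r gives the robot as it stands. The module is installed in compiled form; this text tells all that it offers.
- The arm moves only by the tool jog_arm, never from a script. Its argument "deltas" is a list that holds one entry, the list of rows, each a list of 5 numbers: the opening, from -1 (shut) to 1 (fully open), then the shift along the world's x, y, z in cm, then the turn about the world's z in rad. In form: [[[claw, dx, dy, dz, turn], ...]]. A call has 1 to 8 rows; each row shifts and turns the commanded pose from where the row before left it; what a row does not reach is not made up. A row lasts 1/8 s, in which the tool goes at most 62.5 mm and 10.7 degrees, less where a joint would pass 70% of its speed; a pose out of reach is approached as far as the arm can. A call with a gripper value outside its range is refused whole. The fingers move at their own pace and stop on an object; "force" is the grip in N (left out, the last holds). Time passes only in rows, so rows that do not move let the fingers close. It gives the time, the measured TCP pose, the force, the opening and the grip force at its end, in the units of the state.
- r.get_state(): the state, without advancing time (a new reading comes with each control period).
- r.capture(name): name is "side" or "top" or "wrist"; returns the picture (400x640x3 uint8, blue, green, red); there is no depth.
- r.camera_info(name): a dict with "fx", "fy", "cx", "cy" (pixels), "view" (4x4, takes a point from world to camera coordinates). Camera axes: x right, y up, looking along -z (the intrinsics and any distortion apply to the point x, -y, -z); pixel columns grow to the right and rows downward; lengths in m; the calibration is good to about 2 mm. A picture is of the moment at which its call begins: read the wrist's pose just before it. camera_info takes no time and is no camera call; for the wrist camera it gives the pose at the moment of the call.
- r.close_job(): hands the job in; it is judged then, once.
The state is a dict: "time_s": time; "joints": joint angles; "qd": joint speeds; "joint_torque": joint torques, N m; "tcp_pos": TCP position; "eef_rot": TCP orientation; "contact_force": force on the tool from outside, world axes, zero at the start; "moment": the same for the moment, N m; "gripper_width": finger opening in m; "gripper_force": force on a finger pad.
Only numpy, scipy, OpenCV 4.12 (cv2) and the standard library are available. Lean on these libraries where they do the work, as an engineer would, in place of code of your own. Each camera call takes 0.05 s, during which the arm holds its last target. There are 200 camera calls.

TASK

Advance the carriage of the indexing fixture by exactly three notches, working its upright feed lever three full strokes and letting it spring all the way back each time; move the carriage only with that lever. Then turn the raised lever of the lock bolt clockwise until it is snug, and only then fold it down flat. Leave the other things on the bench where they are.

Things in the scene. Friction and masses are not known exactly. Their poses are not given: they have to be found in the camera images.
- fixture: Dark steel indexing fixture fixed to the bench; plate 140 (x) x 300 (y) x 12 mm. Origin on the bench, 15 mm +x of the plate's centre. x points away from the robot, y along the rail (feed direction), z up. Feed lever front (-x) right (-y), lock bolt front left. Bridge at y = 35 mm, x -35 to 44 mm, 100 mm high; guide rod post 85 mm; all else but the levers under 70 mm.
- feed (a joint): Position of the aluminium carriage (46 x 120 mm, holding a brass bar) along the rail, m, 0 to 0.10, growing to the fixture's +y. Notches every 20 mm: full strokes bring it to 0.02, 0.04, 0.06 ... It starts at 0 to 0.002, so the first stroke moves it a little less. The ratchet drives it this one way; it stays where it is left.
- carriage: The carriage itself. Its origin lies at the fixture's origin when the feed is 0. Its top is at z 41 mm, its rack teeth at 51 mm.
- carriage_pointer (a point): Tip of the small brass pointer at the back of the carriage, over brass scale lines 20 mm apart on the base plate; at feed 0 it stands over the first line.
- feed_lever (a joint): Feed lever angle, rad: 0 at rest (leaning 0.35 toward the fixture's -y), 0.70 at its rigid stop (leaning 0.35 toward +y). One stroke from rest to stop feeds one notch (20 mm); a spring brings it back when let go. About 2 to 7 N at the grip. It must come back below 0.1 for the pawl to take the next tooth.
- feed_grip (a point): Centre line of the black round grip near the upper end of the feed lever (grip 18 mm thick, its rounded end 14 mm beyond this point along the lever). The lever turns about a line along the fixture's x through fixture (-50, -37, 40) mm; this point is 100 mm from it, at fixture (-50, -72, 134) mm at rest.
- lock_bolt (a joint): Turn of the lock bolt, rad, clockwise seen from above: 0 to 0.3 at the start (its lever points toward the robot, the fixture's -x, or a little left of it), snug against a rigid stop at 1.40, where its lever points along the fixture's +y. Vertical axis at fixture (-55, 85) mm. Friction 0.12 N m; stays where it is left.
- lock_lever (a joint): Fold of the lock bolt's lever, rad: 0 raised 45 degrees, 0.785 folded flat (level). Friction 0.1 N m; stays where it is left. At the start 0 to 0.1.
- lock_tip (a point): Centre of the rounded end of the lock lever, a round steel bar 13 mm thick, 85 mm from its fold hinge, which lies on the bolt's axis at z 56 mm. Raised, it is at z 116 mm and 60 mm from the bolt's axis.
- jar: Bystander: glass jar of rivets with a lid, 52 mm diameter, 76 mm high, loose, behind the fixture. Origin under its centre.
- flux: Bystander: amber bottle, 47 mm diameter, 116 mm high, loose, behind the fixture. Origin under its centre.
- sander: Bystander: sanding block 46 x 92 x 27 mm, loose, in front of the fixture. Origin under its centre.
- tape: Bystander: roll of tape, 100 mm across, 25 mm high, loose, to the right. Origin under its centre.
- hammer: Bystander: small hammer 56 x 142 x 21 mm, loose, to the left. Origin under its centre.

How it is judged (in metres and radians):
On the way, in this order (a step that is already met when the one before it is completed fails the run):
1. stroke 1: the carriage is fed to notch 1 by the lever (value of joint feed above 0.014 m), for 0.05 s.
2. stroke 2: the carriage is fed to notch 2 by the lever (value of joint feed above 0.034 m), for 0.05 s.
3. stroke 3: the carriage is fed to notch 3 by the lever (value of joint feed above 0.054 m), for 0.05 s.
4. the feed lever has sprung back to rest (value of joint feed_lever below 0.1 rad), for 0.2 s.
5. the lock bolt is turned snug with its lever still raised (value of joint lock_bolt above 1.28 rad and value of joint lock_lever below 0.4 rad), for 0.1 s.
6. the lock lever is folded flat (value of joint lock_lever above 0.66 rad), for 0.2 s.
At the end, for the whole second after the job is handed in: The carriage stands at the third notch (feed 0.053 to 0.067 m), the feed lever is back at rest (below 0.1 rad), the lock bolt is snug (above 1.25 rad), its lever folded flat (above 0.66 rad), and the five loose bystanders are within 20 mm of where they were (value of joint feed between 0.053 and 0.067 m and value of joint feed_lever below 0.1 rad and value of joint lock_bolt above 1.25 rad and value of joint lock_lever above 0.66 rad and velocity of joint feed below 0.01 m/s and distance of each of jar, flux, sander, tape, hammer from where it was at the start of the episode below 0.02 m); the robot touches nothing.
It fails at once if the carriage is fed past the third notch (value of joint feed above 0.068 m).
It fails at once if the robot pushes the carriage itself (contact force between any of the fingers, the arm and carriage above 1 N).
It fails at once if a loose bystander is moved more than 30 mm or knocked over (distance of any of jar, flux, sander, tape, hammer from where it was at the start of the episode above 0.03 m or angle between any of jar, flux, sander, tape, hammer's own z axis and vertical above 0.5 rad).
It also fails if it takes over 54 s, if anything falls off the work surface, if the arm or the gripper's body presses on something with over 40 N, if the wrist force passes 120 N, or if a joint passes its speed limit or range.

## Working session

There is one attempt and no reset: what is moved stays moved. The work goes in short steps, Python scripts to look and compute and a tool call to move; the robot and the scene stay as the last step left them, time stands still between calls to the robot, and variables do not carry over. Pictures are saved under pics/ and viewed, at most 10 in all, crops included, and the job is handed in when it is done.

Besides the shell and the picture viewer there is one more tool, called after ">>>" by a JSON object that holds its "method" and its "body". jog_arm: Moves the arm, as the interface text tells. Its arguments: {"type":"object","properties":{"deltas":{"type":"array"},"force":{"type":"number"}},"required":["deltas"]}

```bash
mkdir -p pics
python3 - <<'E'
from plant import r
import cv2
for n in("top","side"):
    cv2.imwrite(f"pics/{n}0.png",r.capture(n)); i=r.camera_info(n); print(n,{k:(v if k!='view' else v) for k,v in i.items()})
s=r.get_state(); print(s)
E
```

```text
top {'fx': 463.5483181101728, 'fy': 463.5483181101728, 'cx': 320.78588601345115, 'cy': 195.36842704909193, 'view': array([[-0.01166985, -0.99991547,  0.00573282,  0.02342965],
       [ 0.9988682 , -0.01139287,  0.04617927, -0.58421238],
       [-0.04611005,  0.00626524,  0.99891672, -1.85837446],
       [ 0.        ,  0.        ,  0.        ,  1.        ]])}
side {'fx': 499.48373189396284, 'fy': 499.48373189396284, 'cx': 315.1445123792309, 'cy': 199.54125294358448, 'view': array([[-0.95278101, -0.30301412, -0.01976824,  0.57308353],
       [ 0.17241292, -0.59341721,  0.78621231, -0.14905192],
       [-0.24996425,  0.74567986,  0.6176402 , -1.54423762],
       [ 0.        ,  0.        ,  0.        ,  1.        ]])}
{'time_s': 0.1, 'joints': array([ 9.16219148e+01,  2.05865407e+01,  6.36888769e-01, -1.89414366e-02,
       -7.01362528e+01, -1.65073271e+01]), 'qd': array([-0.10041971, -0.06259032,  0.10299677,  0.04529109,  0.02467107,
       -0.01163307]), 'joint_torque': array([-1.37276671e-03, -5.84160662e+01,  2.93748003e+01,  7.01555461e+00,
        1.01865854e-02, -4.28666544e-05]), 'tcp_pos': array([0.17330578, 0.65192279, 0.24470528]), 'eef_rot': array([ 1.79912576e+02, -7.33810300e-03, -1.48918560e+01]), 'contact_force': array([-0.54087636,  1.22732027,  0.11889489]), 'moment': array([ 0.00747927, -0.00637274, -0.01702233]), 'gripper_force': 0.0, 'gripper_width': 0.08763578621121772}
```

View pics/top0.png

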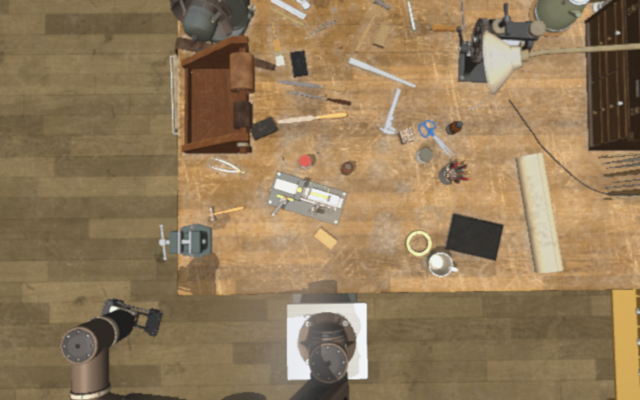

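View pics/side0.png

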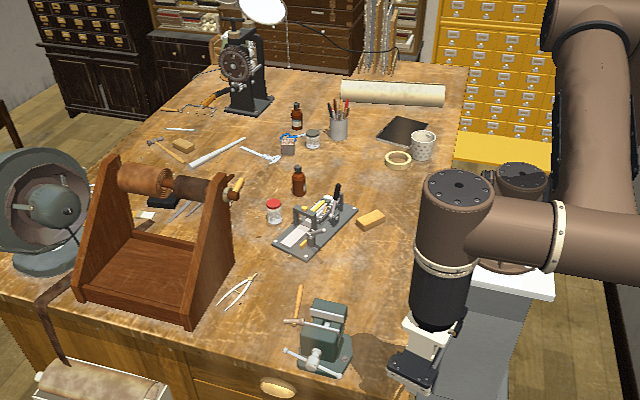

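The top view shows the fixture's plate around (308,197), turned slightly clockwise. The sander is at (325,238), jar at (306,160), flux at (347,168), hammer at (225,212) and tape at (418,243). I'll zoom in and measure it.

```bash
cat > h.py <<'E'
import numpy as np, cv2
from plant import r
def ray(i,u,v):
    V=np.array(i["view"]); d=np.array([(u-i["cx"])/i["fx"],-(v-i["cy"])/i["fy"],-1.])
    return -V[:3,:3].T@V[:3,3], V[:3,:3].T@d
def onz(i,u,v,z):
    o,d=ray(i,u,v); return o+d*(z-o[2])/d[2]
def proj(i,p):
    c=np.array(i["view"])@np.append(p,1); return np.array([i["cx"]-i["fx"]*c[0]/c[2], i["cy"]+i["fy"]*c[1]/c[2]])
def tri(i,a,j,b):
    o,d=ray(i,*a);p,e=ray(j,*b); t=np.linalg.lstsq(np.c_[d,-e],p-o,rcond=None)[0]; return (o+d*t[0]+p+e*t[1])/2, np.linalg.norm(o+d*t[0]-p-e*t[1])
E
python3 - <<'E'
from h import *
i=r.camera_info("top")
for n,p in dict(plate=(308,197),c1=(279,171),c2=(349,191),c3=(339,224),c4=(268,205),sander=(325,238),hammer=(225,212)).items(): print(n,onz(i,*p,0.012).round(3))
im=cv2.imread("pics/top0.png")[140:260,200:360]
cv2.imwrite("pics/topz.png",cv2.resize(im,None,fx=5,fy=5,interpolation=cv2.INTER_CUBIC))
E
```

```text
plate [0.579 0.068 0.012]
c1 [0.685 0.185 0.012]
c2 [ 0.601 -0.098  0.012]
c3 [ 0.468 -0.055  0.012]
c4 [0.548 0.23  0.012]
sander [0.413 0.002 0.012]
hammer [0.522 0.403 0.012]
```

View pics/topz.png

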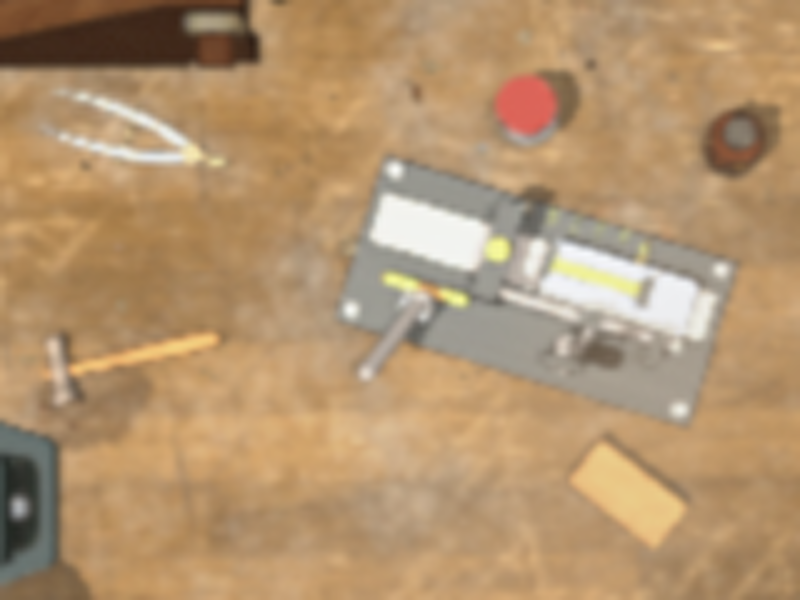

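Run:
```python
from h import *
i=r.camera_info("top")
px=[(388,157),(738,265),(688,424),(337,318)]
P=np.array([onz(i,200+(u-2)/5,140+(v-2)/5,.012)[:2] for u,v in px])
c=P.mean(0); y=(P[0]-P[1]+P[3]-P[2]); y/=np.linalg.norm(y); x=np.array([y[1],-y[0]])
print(np.linalg.norm(P-np.roll(P,1,0),axis=1),c,np.degrees(np.arctan2(-y[0],y[1])))
O=c+.015*x
print("O",O)
f=lambda a,b:(O+a*x+b*y).round(4)
for n,a in dict(grip=(-.05,-.072),prepush=(-.05,-.115),endpush=(-.05,-.028),bolt=(-.055,.085),tip0=(-.115,.085),tip1=(-.055,.145),flat=(-.055,.17)).items(): print(n,f(*a))
t=onz(i,200+(365-2)/5,140+(372-2)/5,.118); print("tip",t, (t[:2]-O)@np.c_[x,y])
```

```text
[0.13657868 0.29647968 0.13463049 0.29579767] [0.57544128 0.0719262 ] -17.64225300279401
O [0.58973579 0.06738011]
grip [0.5203 0.0139]
prepush [ 0.5072 -0.0271]
endpush [0.5336 0.0559]
bolt [0.5631 0.1651]
tip0 [0.5059 0.1832]
tip1 [0.5813 0.2222]
flat [0.5888 0.2461]
tip [0.51078332 0.20140483 0.118     ] [-0.11585838  0.10379285]
```

>>> {"method": "jog_arm", "body": {"deltas": [[[-1,3,-4,1,-0.17],[-1,3,-5,1,-0.17],[-1,3,-5,1,-0.17],[-1,3,-5,0,-0.17],[-1,3,-5,0,-0.17],[-1,3,-5,0,-0.17],[-1,3,-5,0,-0.17],[-1,3,-5,0,-0.17]]]}}

```text
time_s: 1.1
tcp_pos: [0.4139, 0.2605, 0.2756]
eef_rot: [-180.0, 0.0, -93.1]
contact_force: [1.0, 0.4, 0.1]
gripper_width: 0.0131
gripper_force: 0.0
```

>>> {"method": "jog_arm", "body": {"deltas": [[[-1,1,-5,0,-0.12],[-1,1,-5,0,-0.13],[-1,1,-5,0,0],[-1,1,-5,0,0],[-1,2,-5,0,0],[-1,2,-3,0,0],[-1,0,0,0,0]]]}}

```text
time_s: 1.98
tcp_pos: [0.4939, -0.0196, 0.2749]
eef_rot: [179.9, -0.1, -107.3]
contact_force: [-0.3, 0.2, -0.5]
gripper_width: 0.0008
gripper_force: 0.0
```

Run:
```python
from h import *
import pickle
i=r.camera_info("wrist"); im=r.capture("wrist"); cv2.imwrite("pics/w1.png",im); pickle.dump(i,open("w1.pkl","wb"))
s=r.get_state(); print(s["tcp_pos"],s["eef_rot"],s["contact_force"],s["time_s"])
```

```text
[ 0.49333076 -0.01865218  0.27493243] [ 1.79929962e+02 -3.55997603e-02 -1.07283127e+02] [0.80358291 0.40383381 0.2554009 ] 2.025
```

View pics/w1.png

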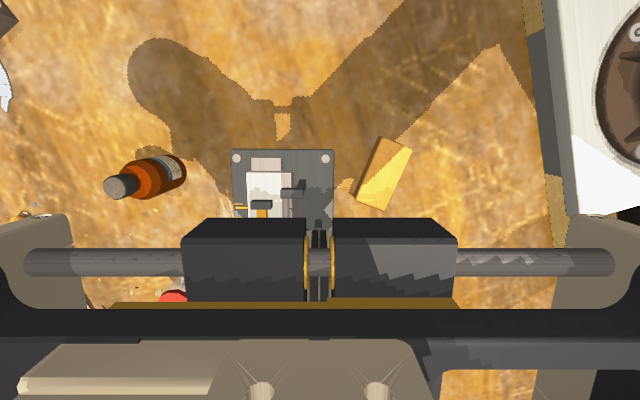

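The wrist view looks along the fixture from its -y end. The plate's end corners are at (231,150) and (335,150), with screws at (237,158) and (326,159). The sander is at (383,173), clear of the fingers.

Run:
```python
from h import *
import pickle
i=pickle.load(open("w1.pkl","rb")); im=cv2.imread("pics/w1.png")
A=onz(i,231.5,149.5,.012)[:2]; B=onz(i,335,149.5,.012)[:2]
x=(A-B)/np.linalg.norm(A-B); y=np.array([-x[1],x[0]])
print(A,B,np.linalg.norm(A-B),np.degrees(np.arctan2(x[1],x[0])))
O=(A+B)/2+.015*x+.15*y; print("O",O)
# from top: check corner reprojections
t=r.camera_info("top")
a=np.radians(-17.6)
for P in (A,B): print(((proj(t,[*P,.012])-[200,140])*5+2).round())
```

```text
[ 0.59257768 -0.08959218] [ 0.46157177 -0.04870271] 0.13723883987434607 -17.33414958286876
O [0.58608506 0.0695709 ]
[737. 267.]
[689. 430.]
```

>>> {"method": "jog_arm", "body": {"deltas": [[[-1,1.1,-0.7,-4,0],[-1,0,0,-5,0],[-1,0,0,-4.4,0],[-1,0,0,0,0],[-1,0.3,0.95,0,0],[-1,0.3,0.95,0,0],[-1,0.3,0.95,0,0],[-1,0,0,0,0]]]}}

```text
time_s: 3.02
tcp_pos: [0.5142, 0.0046, 0.1424]
eef_rot: [-179.9, 0.0, -107.1]
contact_force: [1.4, -3.3, 1.0]
gripper_width: 0.0008
gripper_force: 1.5
```

Run:
```python
from h import *
im=r.capture("side")
cv2.imwrite("pics/s1.png",cv2.resize(im[150:280,220:400],None,fx=4,fy=4,interpolation=cv2.INTER_CUBIC))
```

```text
(no output)
```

View pics/s1.png

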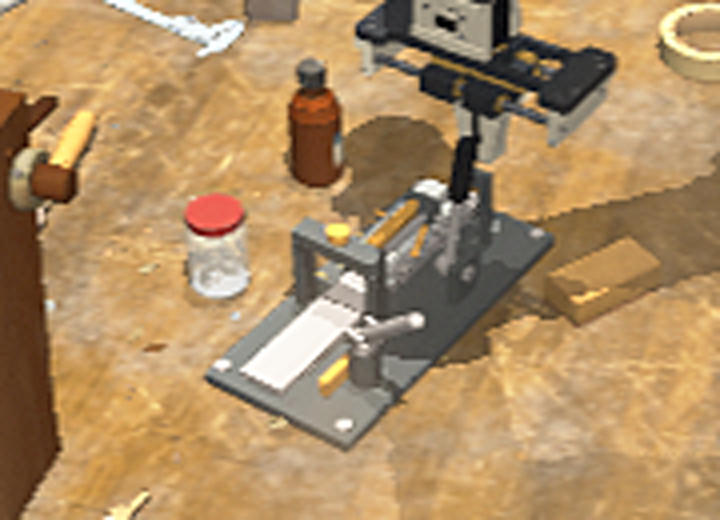

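The closed fingers sit behind the black grip, and the contact force of about 3 N confirms they are touching the lever. Now stroke 1.

>>> {"method": "jog_arm", "body": {"deltas": [[[-1,0.24,0.76,0,0],[-1,0.24,0.76,0,0],[-1,0.24,0.76,0,0],[-1,0.24,0.76,0,0],[-1,0.24,0.76,0,0],[-1,0.24,0.76,0,0],[-1,0,0,0,0]]]}}

```text
time_s: 3.95
tcp_pos: [0.5277, 0.0497, 0.1411]
eef_rot: [180.0, -0.0, -107.1]
contact_force: [0.4, -5.5, 0.5]
gripper_width: 0.0003
gripper_force: 2.4
```

>>> {"method": "jog_arm", "body": {"deltas": [[[-1,0.15,0.48,0,0],[-1,0.09,0.29,0,0],[-1,0,0,0,0]]]}}

```text
time_s: 4.32
tcp_pos: [0.5293, 0.0568, 0.1407]
eef_rot: [179.9, -0.1, -107.1]
contact_force: [0.1, -5.5, -1.6]
gripper_width: 0.0004
gripper_force: 2.2
```

Not at the stop yet, so I'll go on in small steps until the force rises.

>>> {"method": "jog_arm", "body": {"deltas": [[[-1,0.1,0.3,0,0],[-1,0,0,0,0]]]}}

```text
time_s: 4.58
tcp_pos: [0.53, 0.0597, 0.1406]
eef_rot: [179.9, -0.1, -107.1]
contact_force: [-1.1, -6.3, -1.7]
gripper_width: 0.0005
gripper_force: 2.5
```

>>> {"method": "jog_arm", "body": {"deltas": [[[-1,0.1,0.3,0,0],[-1,0,0,0,0]]]}}

```text
time_s: 4.82
tcp_pos: [0.5302, 0.0608, 0.1405]
eef_rot: [179.8, -0.3, -107.2]
contact_force: [-0.3, -13.9, 0.4]
gripper_width: 0.0003
gripper_force: 6.4
```

>>> {"method": "jog_arm", "body": {"deltas": [[[-1,0.1,0.3,0,0],[-1,0,0,0,0]]]}}

```text
time_s: 5.08
tcp_pos: [0.5303, 0.0617, 0.1403]
eef_rot: [179.7, -0.5, -107.2]
contact_force: [0.2, -23.7, 1.1]
gripper_width: 0.0004
gripper_force: 10.7
```

The rigid stop is reached: the force rose to 24 N and the motion stalled. Now back to rest.

>>> {"method": "jog_arm", "body": {"deltas": [[[-1,-0.4,-1.2,0,0],[-1,-0.4,-1.2,0,0],[-1,-0.4,-1.2,0,0],[-1,-0.4,-1.2,0,0],[-1,-0.4,-1.2,0,0],[-1,-0.4,-1.2,0,0],[-1,-0.1,-0.3,0,0],[-1,0,0,0,0]]]}}

```text
time_s: 6.08
tcp_pos: [0.5086, -0.0088, 0.1418]
eef_rot: [-180.0, 0.0, -107.1]
contact_force: [-0.6, 0.7, 0.5]
gripper_width: 0.0002
gripper_force: 0.0
```

Run:
```python
from h import *
s=r.get_state(); print(s["tcp_pos"],s["contact_force"],s["gripper_force"])
im=r.capture("side")[170:250,260:370]; tp=r.capture("top")[165:235,260:360]
a=cv2.resize(im,(770,560),interpolation=cv2.INTER_CUBIC)
b0=cv2.imread("pics/top0.png")[165:235,260:360]
b=cv2.resize(np.hstack([b0,tp]),(800,280),interpolation=cv2.INTER_CUBIC)
cv2.imwrite("pics/s2.png",np.vstack([cv2.resize(a,(440,320)).copy() if 0 else np.pad(cv2.resize(a,(440,320)),((0,0),(0,360),(0,0))),b]))
```

```text
[ 0.50861051 -0.00882374  0.14184517] [-0.55118782  0.74631266  0.51000881] 0.0
```

View pics/s2.png

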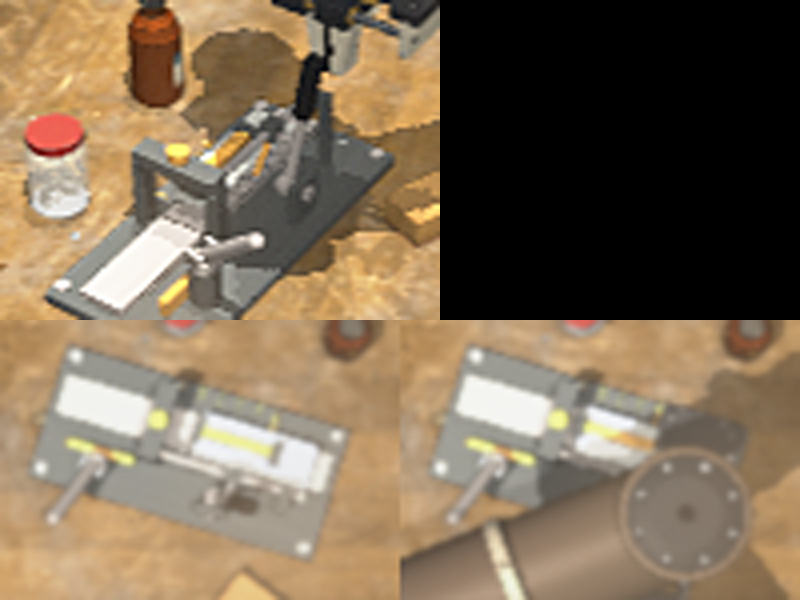

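The lever has sprung back clear of the fingers, and the brass bar in the top view moved about one notch toward +y. Strokes 2 and 3 follow.

>>> {"method": "jog_arm", "body": {"deltas": [[[-1,0.4,1.2,0,0],[-1,0.4,1.2,0,0],[-1,0.4,1.2,0,0],[-1,0.4,1.2,0,0],[-1,0.4,1.2,0,0],[-1,0.4,1.1,0,0],[-1,0.1,0.3,0,0],[-1,0,0,0,0]]]}}

```text
time_s: 7.18
tcp_pos: [0.5306, 0.0616, 0.1404]
eef_rot: [179.7, -0.5, -107.1]
contact_force: [-2.0, -21.4, 1.7]
gripper_width: 0.0007
gripper_force: 10.5
```

>>> {"method": "jog_arm", "body": {"deltas": [[[-1,-0.4,-1.2,0,0],[-1,-0.4,-1.2,0,0],[-1,-0.4,-1.2,0,0],[-1,-0.4,-1.2,0,0],[-1,-0.4,-1.2,0,0],[-1,-0.4,-1.1,0,0],[-1,-0.1,-0.3,0,0],[-1,0,0,0,0]]]}}

```text
time_s: 8.18
tcp_pos: [0.5086, -0.0088, 0.1418]
eef_rot: [-180.0, 0.0, -107.1]
contact_force: [-0.5, -0.1, 0.2]
gripper_width: 0.0004
gripper_force: 0.0
```

Run:
```python
from h import *
s=r.get_state(); print(s["tcp_pos"],s["contact_force"])
ims=[cv2.imread("pics/top0.png"),r.capture("top")]
np.save("t2.npy",ims[1])
for im in ims:
    h=cv2.cvtColor(im,cv2.COLOR_BGR2HSV)[165:215,300:345]
    m=cv2.inRange(h,(22,90,120),(35,255,255)); n,l,st,c=cv2.connectedComponentsWithStats(m); print([(st[k,4],(c[k]+[300,165]).round(1)) for k in range(1,n) if st[k,4]>5])
```

```text
[ 0.50857827 -0.00884866  0.1418413 ] [-0.53255741 -0.05258153  0.15654193]
[(np.int32(6), array([300.3, 189.5]))]
[(np.int32(7), array([300.4, 189.3])), (np.int32(6), array([312.5, 193.3]))]
```

>>> {"method": "jog_arm", "body": {"deltas": [[[-1,0.4,1.2,0,0],[-1,0.4,1.2,0,0],[-1,0.4,1.2,0,0],[-1,0.4,1.2,0,0],[-1,0.4,1.2,0,0],[-1,0.4,1.1,0,0],[-1,0.1,0.3,0,0],[-1,0,0,0,0]]]}}

```text
time_s: 9.22
tcp_pos: [0.5305, 0.0616, 0.1403]
eef_rot: [179.7, -0.5, -107.1]
contact_force: [-1.2, -22.8, 1.1]
gripper_width: 0.0008
gripper_force: 10.4
```

>>> {"method": "jog_arm", "body": {"deltas": [[[-1,-0.4,-1.2,0,0],[-1,-0.4,-1.2,0,0],[-1,-0.4,-1.2,0,0],[-1,-0.4,-1.2,0,0],[-1,-0.4,-1.2,0,0],[-1,-0.4,-1.1,0,0],[-1,-0.4,-0.9,0,0],[-1,0,0,0,0]]]}}

```text
time_s: 10.22
tcp_pos: [0.5052, -0.0153, 0.1418]
eef_rot: [-180.0, 0.0, -107.2]
contact_force: [-0.6, -0.1, 0.2]
gripper_width: 0.0006
gripper_force: 0.0
```

>>> {"method": "jog_arm", "body": {"deltas": [[[-1,0,0,5,0],[-1,0,0,5,0],[-1,-3,0,1,0],[-1,-4,3,0,0],[-1,-1,5,0,0],[-1,0,5,0,0],[-1,0,0,0,0]]]}}

```text
time_s: 11.1
tcp_pos: [0.4254, 0.1182, 0.252]
eef_rot: [-180.0, 0.1, -106.9]
contact_force: [-0.3, -0.6, -1.0]
gripper_width: 0.0007
gripper_force: 0.0
```

Run:
```python
from h import *
s=r.get_state(); print(s["tcp_pos"],s["contact_force"],s["time_s"])
a=r.capture("side")[170:245,260:360]; b=r.capture("top")[160:235,260:360]; b0=cv2.imread("pics/top0.png")[160:235,260:360]
R=lambda q:cv2.resize(q,(400,300),interpolation=cv2.INTER_CUBIC)
w=r.capture("wrist"); cv2.imwrite("pics/v3.png",np.vstack([np.hstack([R(b0),R(b)]),np.hstack([R(a),cv2.resize(w,(400,300))])]))
```

```text
[0.42537492 0.1181849  0.25199842] [-0.33772076 -0.64771314 -0.95531159] 11.1
```

View pics/v3.png

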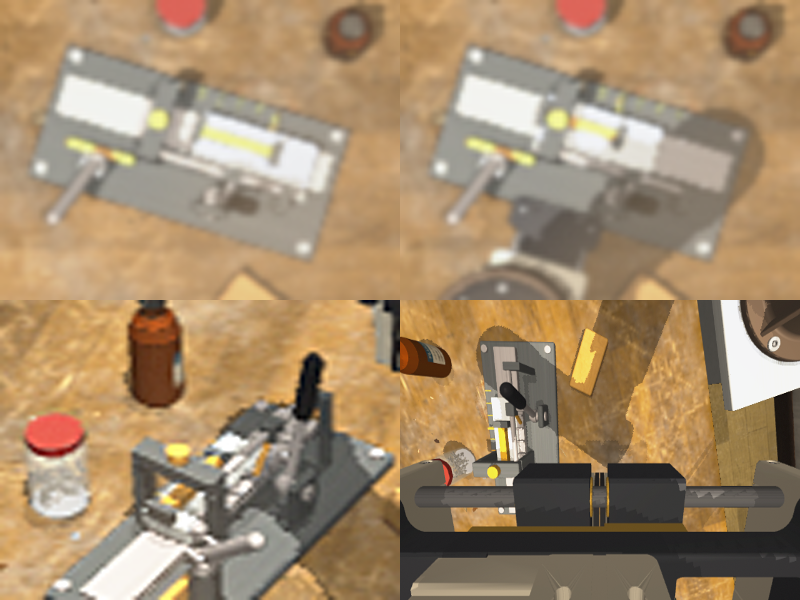

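The bar's end pin moved from (275,150) to (217,130) in the 4x crop, about 60 mm, so three notches. The feed lever is back at rest and the bystanders are in place. Next I'll plan the arc for the lock lever.

Run:
```python
from h import *
a=np.radians(-17.4); R=np.array([[np.cos(a),-np.sin(a)],[np.sin(a),np.cos(a)]])
O=np.array([.587,.069]); b=np.array([-.055,.085])
def c(t,g,rr=.048): return O+R@(b+rr*np.array([-np.cos(t),np.sin(t)])-(.016+g)*np.array([np.sin(t),np.cos(t)]))
p=r.get_state()["tcp_pos"][:2]; print(p)
for t,g in [(.2,.025),(.2,.01),(.3,0),(.45,0),(.6,0),(.75,0),(.9,0),(1.05,0),(1.2,0),(1.3,0),(1.4,0),(1.4,-.004)]:
    q=c(t,g); print(t,q.round(4),((q-p)*100).round(2),round(-107.4-np.degrees(t),1)); p=q
print("fold",[ (O+R@(b+np.array([0,d]))).round(4) for d in (.052,.065)])
```

```text
[0.42513771 0.11511127]
0.2 [0.4981 0.1538] [7.3  3.87] -118.9
0.2 [0.5053 0.167 ] [0.72 1.31] -118.9
0.3 [0.5113 0.1806] [0.6  1.37] -124.6
0.45 [0.514  0.1877] [0.26 0.71] -133.2
0.6 [0.5177 0.1944] [0.37 0.66] -141.8
0.75 [0.5223 0.2004] [0.46 0.6 ] -150.4
0.9 [0.5278 0.2056] [0.55 0.52] -159.0
1.05 [0.534 0.21 ] [0.62 0.44] -167.6
1.2 [0.5408 0.2134] [0.68 0.34] -176.2
1.3 [0.5455 0.2151] [0.48 0.17] -181.9
1.4 [0.5504 0.2163] [0.49 0.12] -187.6
1.4 [0.5544 0.2157] [ 0.4  -0.05] -187.6
fold [array([0.5755, 0.2162]), array([0.5794, 0.2286])]
```

>>> {"method": "jog_arm", "body": {"deltas": [[[-1,3.7,2,0,-0.1],[-1,3.6,1.9,0,-0.1],[-1,0,0,-5,0],[-1,0,0,-5,0],[-1,0,0,-3.8,0],[-1,0,0,0,0]]]}}

```text
time_s: 12.0
tcp_pos: [0.4968, 0.1518, 0.1111]
eef_rot: [179.8, -0.3, -118.7]
contact_force: [-0.5, 0.1, 0.2]
gripper_width: 0.0003
gripper_force: 0.0
```

>>> {"method": "jog_arm", "body": {"deltas": [[[-1,0.4,0.7,0,0],[-1,0.3,0.6,0,-0.05],[-1,0.3,0.7,0,-0.05],[-1,0.3,0.7,0,0],[-1,0.26,0.7,0,-0.15],[-1,0,0,0,0]]]}}

```text
time_s: 12.75
tcp_pos: [0.5145, 0.1889, 0.1146]
eef_rot: [-180.0, 0.1, -132.8]
contact_force: [0.9, -0.5, 0.5]
gripper_width: 0.0005
gripper_force: 0.0
```

>>> {"method": "jog_arm", "body": {"deltas": [[[-1,0.37,0.66,0,-0.15],[-1,0.46,0.6,0,-0.15],[-1,0.55,0.52,0,-0.15]]]}}

```text
time_s: 13.12
tcp_pos: [0.5274, 0.2062, 0.1142]
eef_rot: [180.0, 0.0, -158.7]
contact_force: [-2.6, 0.3, -0.1]
gripper_width: 0.0003
gripper_force: 1.4
```

Run:
```python
from h import *
s=r.get_state(); print(s["tcp_pos"],s["contact_force"],s["time_s"],s["eef_rot"])
a=r.capture("side")[190:265,250:350]; b=r.capture("top")[160:235,260:360]
R=lambda q:cv2.resize(q,(400,300),interpolation=cv2.INTER_CUBIC)
cv2.imwrite("pics/l1.png",np.hstack([R(b),R(a)]))
```

```text
[0.52743216 0.20615461 0.11415378] [-2.64455168  0.30152059 -0.10205488] 13.125 [ 1.79969728e+02  5.69115630e-03 -1.58719672e+02]
```

View pics/l1.png

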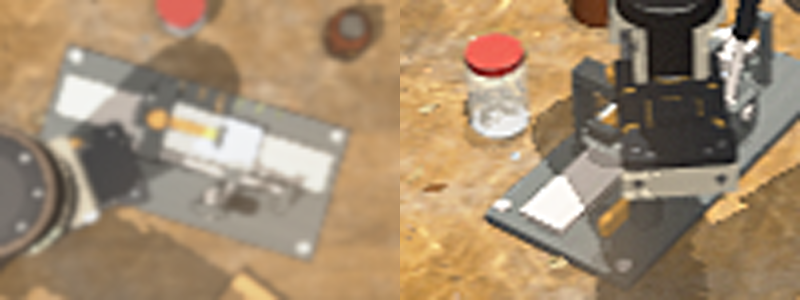

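The gripper hides the lever at the left end of the plate (crop about (110,160)), but the 2.6 N contact agrees with turning it. On to the stop.

>>> {"method": "jog_arm", "body": {"deltas": [[[-1,0.62,0.44,0,-0.15],[-1,0.68,0.34,0,-0.15],[-1,0.48,0.17,0,-0.1],[-1,0.49,0.12,0,-0.1],[-1,0,0,0,0]]]}}

```text
time_s: 13.85
tcp_pos: [0.5505, 0.2168, 0.1138]
eef_rot: [180.0, 0.0, 173.0]
contact_force: [-0.1, -0.1, -1.4]
gripper_width: 0.0007
gripper_force: 0.0
```

>>> {"method": "jog_arm", "body": {"deltas": [[[-1,0.3,-0.03,0,0],[-1,0,0,0,0]]]}}

```text
time_s: 14.1
tcp_pos: [0.5534, 0.2163, 0.1137]
eef_rot: [180.0, 0.0, 172.8]
contact_force: [-1.5, 1.6, 1.3]
gripper_width: 0.0003
gripper_force: 0.7
```

>>> {"method": "jog_arm", "body": {"deltas": [[[-1,0.3,-0.03,0,0],[-1,0,0,0,0]]]}}

```text
time_s: 14.35
tcp_pos: [0.5565, 0.216, 0.1136]
eef_rot: [180.0, 0.0, 172.7]
contact_force: [-1.9, 0.6, 0.7]
gripper_width: 0.0004
gripper_force: 0.8
```

>>> {"method": "jog_arm", "body": {"deltas": [[[-1,0.3,-0.08,0,0],[-1,0,0,0,0]]]}}

```text
time_s: 14.6
tcp_pos: [0.5595, 0.2152, 0.1135]
eef_rot: [-180.0, -0.0, 172.7]
contact_force: [-1.7, 0.6, 1.1]
gripper_width: 0.0005
gripper_force: 0.9
```

>>> {"method": "jog_arm", "body": {"deltas": [[[-1,0.3,-0.08,0,0],[-1,0,0,0,0]]]}}

```text
time_s: 14.85
tcp_pos: [0.5619, 0.2145, 0.1134]
eef_rot: [-180.0, -0.1, 172.6]
contact_force: [-5.6, 3.5, 2.1]
gripper_width: 0.0003
gripper_force: 2.8
```

>>> {"method": "jog_arm", "body": {"deltas": [[[-1,0.2,-0.06,0,0],[-1,0,0,0,0]]]}}

```text
time_s: 15.1
tcp_pos: [0.5628, 0.2143, 0.1133]
eef_rot: [180.0, -0.1, 172.6]
contact_force: [-10.5, 7.0, 4.8]
gripper_width: 0.0006
gripper_force: 5.9
```

The force is rising against a stop. I'll back off, lift and check.

>>> {"method": "jog_arm", "body": {"deltas": [[[-1,-1,0.3,0,0],[-1,-0.9,0.3,0,0],[-1,0,0,5,0],[-1,0,0,5,0],[-1,-4,-2,0,0],[-1,-5,-3,0,0],[-1,0,-5,0,0],[-1,0,0,0,0]]]}}

```text
time_s: 16.1
tcp_pos: [0.4544, 0.1177, 0.2142]
eef_rot: [180.0, 0.1, 172.6]
contact_force: [0.8, 0.5, 0.9]
gripper_width: 0.0002
gripper_force: 0.0
```

Run:
```python
from h import *
s=r.get_state(); print(s["tcp_pos"],s["contact_force"],s["time_s"])
a=r.capture("side")[190:265,250:350]; b=r.capture("top")[160:235,260:360]
R=lambda q:cv2.resize(q,(400,300),interpolation=cv2.INTER_CUBIC)
cv2.imwrite("pics/l2.png",np.hstack([R(b),R(a)]))
a_=np.radians(-17.4); Q=np.array([[np.cos(a_),-np.sin(a_)],[np.sin(a_),np.cos(a_)]]); O=np.array([.587,.069])
for n,p in dict(bolt=(-.055,.085,.056),tip=(-.055+.06*np.sin(0),.145,.116)).items():
    P=[*(O+Q@np.array(p[:2])),p[2]]; print(n,P,(proj(r.camera_info("top"),P)-[260,160])*4, (proj(r.camera_info("side"),P)-[250,190])*4+[400,0])
```

```text
[0.45435851 0.11765643 0.21417848] [0.77067201 0.51638303 0.85027258] 16.1
bolt [np.float64(0.5599352492733721), np.float64(0.16655767149796832), 0.056] [ 91.61111261 166.0538049 ] [644.8759435  178.73179082]
tip [np.float64(0.5778776968087374), np.float64(0.2238120912089449), 0.116] [ 26.6054682  145.86000594] [594.97158638 163.5834651 ]
```

View pics/l2.png

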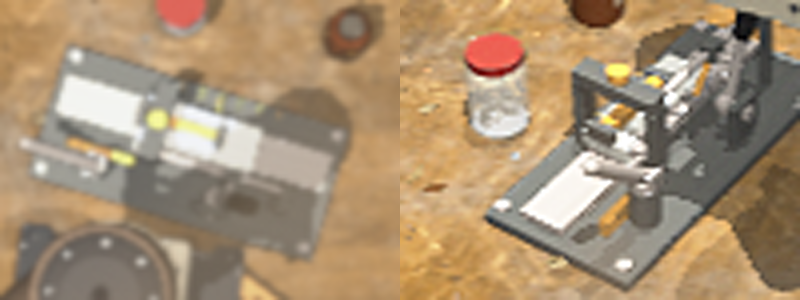

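The top crop has the lever pointing along +y, with its tip at (26,145), exactly as predicted for snug. The side crop shows it still raised with the tip at (591,165). Now I'll move over it to fold it down.

>>> {"method": "jog_arm", "body": {"deltas": [[[-1,3,3,0,0],[-1,4,4,0,0],[-1,4,3,0,0],[-1,1.2,0.2,0,0],[-1,0,0,0,0],[-1,0,0,0,0]]]}}

```text
time_s: 16.95
tcp_pos: [0.5765, 0.2214, 0.2134]
eef_rot: [-180.0, -0.0, 172.6]
contact_force: [0.6, 0.1, 0.8]
gripper_width: 0.0001
gripper_force: 0.0
```

>>> {"method": "jog_arm", "body": {"deltas": [[[-1,0,-0.2,-4,0],[-1,0,0,-3,0],[-1,0,0,-1,0],[-1,0,0,-1,0],[-1,0,0,-1,0],[-1,0,0,-0.5,0],[-1,0,0,0,0]]]}}

```text
time_s: 17.82
tcp_pos: [0.5771, 0.2196, 0.1082]
eef_rot: [-180.0, -0.0, 172.6]
contact_force: [0.4, 0.2, -0.7]
gripper_width: 0.0006
gripper_force: 0.0
```

>>> {"method": "jog_arm", "body": {"deltas": [[[-1,0,0,-0.5,0],[-1,0,0,-0.5,0],[-1,0,0,-0.5,0],[-1,0,0,0,0]]]}}

```text
time_s: 18.32
tcp_pos: [0.577, 0.2196, 0.0929]
eef_rot: [-180.0, -0.1, 172.6]
contact_force: [0.2, 0.0, -0.1]
gripper_width: 0.0004
gripper_force: 0.0
```

>>> {"method": "jog_arm", "body": {"deltas": [[[-1,0,0,-0.5,0],[-1,0,0,-0.3,0],[-1,0,0,0,0]]]}}

```text
time_s: 18.7
tcp_pos: [0.5772, 0.2197, 0.0852]
eef_rot: [-180.0, -0.0, 172.7]
contact_force: [-0.7, -0.7, 0.8]
gripper_width: 0.0006
gripper_force: 0.2
```

>>> {"method": "jog_arm", "body": {"deltas": [[[-1,0,0,-0.3,0],[-1,0,0,0,0]]]}}

```text
time_s: 18.95
tcp_pos: [0.5773, 0.2198, 0.0824]
eef_rot: [-180.0, -0.0, 172.7]
contact_force: [-0.7, 0.9, 0.3]
gripper_width: 0.0005
gripper_force: 0.1
```

>>> {"method": "jog_arm", "body": {"deltas": [[[-1,0,0,-0.2,0],[-1,0,0,0,0]]]}}

```text
time_s: 19.2
tcp_pos: [0.5774, 0.2199, 0.0811]
eef_rot: [180.0, 0.0, 172.7]
contact_force: [-1.6, 0.9, 5.3]
gripper_width: 0.0005
gripper_force: 2.8
```

>>> {"method": "jog_arm", "body": {"deltas": [[[-1,0,0,-0.2,0],[-1,0,0,0,0]]]}}

```text
time_s: 19.45
tcp_pos: [0.5776, 0.22, 0.0802]
eef_rot: [180.0, 0.1, 172.7]
contact_force: [-4.4, -1.2, 14.6]
gripper_width: 0.0002
gripper_force: 6.7
```

The 15 N of upward force at a fingertip height of about 61 mm means the lever is flat against its stop. I'll lift straight up, clear and check.

>>> {"method": "jog_arm", "body": {"deltas": [[[-1,0,0,4,0],[-1,0,0,5,0],[-1,0,0,5,0],[-1,-4,-2,0,0],[-1,-5,-3,0,0],[-1,-2,-5,0,0],[-1,0,0,0,0],[-1,0,0,0,0]]]}}

```text
time_s: 20.45
tcp_pos: [0.4675, 0.1198, 0.2189]
eef_rot: [180.0, 0.0, 172.6]
contact_force: [0.0, -0.5, 0.4]
gripper_width: 0.0002
gripper_force: 0.0
```

Run:
```python
from h import *
s=r.get_state(); print(s["tcp_pos"],s["contact_force"],s["time_s"])
a=r.capture("side")[170:270,250:390]; b=r.capture("top")[150:250,230:370]
R=lambda q:cv2.resize(q,(400,286),interpolation=cv2.INTER_CUBIC)
cv2.imwrite("pics/l3.png",np.hstack([R(b),R(a)]))
a_=np.radians(-17.4); Q=np.array([[np.cos(a_),-np.sin(a_)],[np.sin(a_),np.cos(a_)]]); O=np.array([.587,.069])
P=[*(O+Q@np.array([-.055,.17])),.056]; k=400/140
print("flat tip",(proj(r.camera_info("top"),P)-[230,150])*k,(proj(r.camera_info("side"),P)-[250,170])*k+[400,0])
```

```text
[0.46753625 0.11980435 0.21887573] [ 0.02368387 -0.52981509  0.38775014] 20.45
flat tip [ 92.20991658 129.44784581] [527.16849332 230.9381557 ]
```

View pics/l3.png

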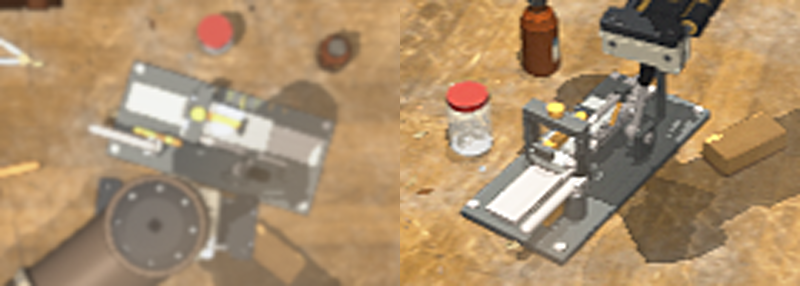

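The lever lies flat along +y, with its tip at top crop (92,129) and side crop (527,229), matching the prediction. The feed lever is at rest, the bystanders are unmoved and the gripper is clear, so I'm handing in.

```bash
python3 -c "
from plant import r
print(r.close_job())"
```

```text
the job is handed in; nothing more can be done
None
```

The job is handed in, though no verdict came back: camera views and contact forces show the carriage three notches on, the feed lever at rest, the lock bolt snug with its lever then folded flat, and the bystanders in view unmoved (tape and hammer were outside the last views).

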